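# Hold the light-sensor test box at half light

## Task

The board in the test box needs a half-light reading: flip the cam lever right over, away from the shutter, to free the shutter, then slide the sprung shutter open by its upright tab to half of its travel and keep it there with the fingers. Never open it beyond three quarters, and leave everything else on the bench where it is. Finish while still holding the shutter at half travel, after holding it steady there for a couple of seconds; do not let go of it.

Things in the scene. Friction and masses are not known exactly. Their poses are not given: they have to be found in the camera images.
- test_box: Light-sensor test box, fixed: case with a grey deck, 170 (x) x 280 (y) x 60 mm high. Origin: centre of its underside, on the bench; z up; +y = the way the shutter opens; the cam lever is on the +x side. Shutter and rails cover a 50 x 70 mm deck window. Three white lines on the deck beside the -x rail mark the tab's middle at shut, half (longest line) and full travel.
- shutter (a joint): Travel of the steel shutter in m: 0 shut, 0.070 fully open, half = 0.035. It slides along the box's +y against a spring: 3.3 N at 0, 7.2 N at half, 11 N fully open; let go, it slides shut. While the lever is locked, a pawl on it stands before the shutter's ear and stops it after 2 mm.
- tab (a point): Centre of the shutter's upright black tab (its handle), 30 (x) x 10 (y) mm, top 112 mm above the bench. This point is 92 mm above the bench and moves with the shutter; shut, it is at x -20, y -45 mm in the box's frame. Axes as the box's. Plate around its foot is up to 71 mm above the bench. Free space on both sides: 35 mm along y and x at least.
- cam_lever (a joint): Cam lever angle in rad: 0 locked, leaning 45 degrees to -x over the shutter; 1.6 freed (stop), leaning to +x, off the shutter. Hinge axis along the box's y, at x 60, y 38 mm in its frame, 80 mm above the bench. The pawl clears the ear from about 1.1. Stiff hinge: stays where left; about 2.5 N at the bar moves it.
- lever_bar (a point): Centre of the lever's black end bar: 12 mm thick, 40 mm long along the box's y, 75 mm from the hinge. Locked: at x 7, y 38 mm in the box's frame, 133 mm above the bench; passes over the top at 155 mm; ends at x 115, y 38, height 131 mm. Shut fingers can push it over to +x from its -x side.
- meter: Bystander, to be left alone: red and black hand meter, 75 x 150 x 35 mm; origin at the centre of its underside.
- circuit_board: Bystander, to be left alone: loose red circuit board, 90 x 120, 16 mm high; origin at the centre of its underside.
- screwdriver: Bystander, to be left alone: screwdriver, 160 mm long, lying.
- solder_spool: Bystander, to be left alone: grey solder spool, 50 across, 38 mm high; origin at the centre of its underside.
- flux_jar: Bystander, to be left alone: small jar, 28 mm across, 35 high, standing on the test box's deck; origin at the centre of its underside.
- tweezers: Bystander, to be left alone: steel tweezers, 115 mm long, lying flat; origin at the centre of its underside.
- parts_tray: Bystander, to be left alone: black divided tray, 80 x 100 x 25 mm; origin at the centre of its underside.

How it is judged:
By the outcome, as a careful person would: the job done as asked, in the order asked, and still so for the second after the job is handed in, while the arm keeps its last pose, push and grip.
It also fails if it takes over 48 s, if anything falls off the work surface, if the arm or the gripper's body presses on something with over 40 N, if the wrist force passes 120 N, or if a joint passes its speed limit or range.

## Robot

A 6-joint arm with a two-finger parallel gripper is mounted at the origin on the work surface. World frame = base frame: x ahead of the robot, y to its left, z up, the work surface at z = 0. Lengths are in mm, angles in rad, forces in N, time in s.
With the tool pointing down it reaches from about 375 to 825 mm from the base axis. Payload 5.5 kg.
Tool frame: the origin (TCP) lies on the centre line of the jaws, within the pads' length; the fingertips stand 11 mm ahead of it and the grasp point (between the pads) lies 8 mm behind it; z points along the fingers, y is the direction in which the jaws open and shut (so a half turn about z gives the same grasp; the last joint's range is limited). The gripper opens to 85 mm and grips with 20 to 120 N. Pads are 22 mm wide; open, the fingers measure 114 mm over their backs; the gripper's body (76 mm by 85 mm) begins 54 mm behind the grasp point. The pads swing forward as they close: fully open they stand 13 mm farther back than shut.
Start: joints at [1.292, 0.314, -0.047, 1.21, 0, 1.571], TCP at [165.118, 576.828, 242.299] pointing down, gripper open.
Joint ranges: [-2.67, 2.67], [-0.69, 1.73], [-1.03, 1.25], [-2.08, 2.16], [-1.42, 1.45], [-3.14, 3.14]. Speed limits (rad/s): [2.39, 2.39, 3.01, 3.14, 3.14, 3.14].

## Interface

Orientations are given as a unit quaternion [w, x, y, z].
In Python, from rig import ctrl gives the robot as it stands.
- The arm moves only by the tool apply_moves, never from a script. Its argument "moves" is a list of rows, each an object with "offset": the shift along the tool's x, y, z in mm, a list of three; "turn": the turn about the tool's z in rad; "grip": the finger opening in mm, from 0 to 85.4. A call has 1 to 20 rows; each row is the pose to reach, as a shift and turn from the pose measured when the call began, along the tool's axes at that moment; what a row does not reach only later rows make up. A row lasts 1/8 s, in which the tool goes at most 62.5 mm and 10.7 degrees, less where a joint would pass 70% of its speed; a pose out of reach is approached as far as the arm can. A call with a gripper value outside its range is refused whole. The fingers move at their own pace and stop on an object; "newtons" is the grip in N (left out, the last holds). Time passes only in rows, so rows that repeat a pose let the fingers close. It gives the time, the measured TCP pose, the force and the opening at its end, in the units of the state.
- ctrl.get_state(): the state, without advancing time (a new reading comes with each control period).
- ctrl.camera(name): name is "side" or "top" or "wrist"; returns a dict with "frame" (480x640x3 uint8, red, green, blue), "z_map" (480x640 float32, mm along the optical axis (not along the pixel's ray), 0 where there is no reading), "fx", "fy", "cx", "cy" (pixels), "dist" ([k1, k2, p1, p2, k3] as OpenCV has them; the pictures are not rectified), "world_from_camera" (4x4, takes a point from camera to world coordinates); the wrist camera has in their place "T_tool_cam" (4x4, takes a point from camera to tool coordinates, whose origin is the TCP and whose axes are the flange's). Camera axes: x right, y down, z forward; pixel columns grow to the right and rows downward; lengths in mm; the calibration is good to about 2 mm. A picture is of the moment at which its call begins: read the wrist's pose just before it.
- ctrl.hand_in(): hands the job in, once; it reports no verdict.
Trained networks look in a picture, given as the dict that the camera call returned (one of the last four; its "shot" number tells which), for a name from the list of things; names that differ only in an ending like _2 or _b are one class to them, and where a whole thing is asked for, a point or a joint stands for the part that bears it (a point fixed in the world has none). Each returns a list of dicts, best first, with "p" (0 to 1); they miss things now and then, are a little off and sometimes report something else, mostly with a low value. They report only what shows in the picture. A call takes as long as a camera call.
- ctrl.outline_of(picture, thing): "mask" (480x640 bool, what is visible of it).
- ctrl.spot_point(picture, thing): "point" ([x, y, z] in mm, in world coordinates, good to about 4 mm: a listed point, or the origin of a listed thing).
The state is a dict: "time_s": time; "joints": joint angles; "qvel": joint speeds; "tau": joint torques, N m; "position": TCP position; "tcp_rot": TCP orientation; "contact_force": force on the tool from outside, world axes, zero at the start; "torque": the same for the moment, N m; "finger_gap": finger opening in mm.
Only numpy, scipy, OpenCV 4.12 (cv2) and the standard library are available. Lean on these libraries where they do the work, as an engineer would, in place of code of your own. Each camera call takes 0.05 s, during which the arm holds its last target.

## Working session

There is one attempt and no reset: what is moved stays moved. The work goes in short steps, Python scripts to look and compute and a tool call to move; the robot and the scene stay as the last step left them, time stands still between calls to the robot, and variables do not carry over. Pictures are saved under pics/ and viewed, and the job is handed in when it is done.

Besides the shell and the picture viewer there is one more tool, called as name(argument=value, ...), one argument or row to a line, values as JSON. apply_moves: Moves the arm, as the interface text tells. Its arguments: {"type":"object","properties":{"moves":{"type":"array","items":{"type":"object","properties":{"offset":{"type":"array","items":{"type":"number"}},"turn":{"type":"number"},"grip":{"type":"number"}}}},"newtons":{"type":"number"}},"required":["moves"]}

```bash
ls; mkdir -p pics; python3 - <<'E'
from rig import ctrl
import cv2,numpy as np
s=ctrl.get_state(); print({k:np.round(v,3) for k,v in s.items()})
for n in("side","top"):
    c=ctrl.camera(n); cv2.imwrite(f"pics/{n}0.png",c["frame"][:,:,::-1])
    print(n,np.round(c["world_from_camera"],3).tolist(),c["fx"],c["dist"])
    for t in("test_box","tab","lever_bar","flux_jar","meter","circuit_board"):
        print(t,[(np.round(d["point"],1).tolist(),round(d["p"],2)) for d in ctrl.spot_point(c,t)[:2]])
E
```

```text
pics
{'time_s': np.float64(0.0), 'joints': array([ 1.292,  0.314, -0.048,  1.21 , -0.   ,  1.571]), 'qvel': array([ 0.001,  0.001,  0.001, -0.001,  0.002,  0.001]), 'tau': array([ 2.0000e-03, -5.3959e+01,  3.3975e+01,  1.9000e-02,  0.0000e+00,
        0.0000e+00]), 'position': array([164.983, 576.297, 241.448]), 'tcp_rot': array([-0.   ,  0.139,  0.99 , -0.001]), 'contact_force': array([-0.542, -0.292, -0.276]), 'torque': array([-0.019, -0.053,  0.054]), 'finger_gap': np.float64(85.31)}
side [[0.888, -0.247, 0.388, 275.201], [-0.46, -0.439, 0.772, -626.374], [-0.021, -0.864, -0.503, 522.771], [0.0, 0.0, 0.0, 1.0]] 460.07053799544934 [-0.04255817  0.          0.          0.          0.        ]
test_box [([523.4, 39.2, -4.5], 0.97)]
tab [([497.4, 2.6, 89.1], 0.61)]
lever_bar [([549.3, 74.2, 134.3], 0.58)]
flux_jar [([555.7, -76.0, 63.1], 0.9)]
meter [([591.2, 279.8, -1.2], 0.64)]
circuit_board [([465.1, -188.8, 0.9], 0.92)]
top [[0.004, -0.988, 0.157, 427.913], [-1.0, -0.006, -0.015, 36.468], [0.016, -0.157, -0.987, 1129.025], [0.0, 0.0, 0.0, 1.0]] 489.08864387796353 [-0.03280473  0.          0.          0.          0.        ]
test_box [([523.8, 38.4, -3.1], 0.79)]
tab [([493.0, -2.7, 93.1], 0.55)]
lever_bar [([545.2, 74.9, 138.1], 0.67), ([586.0, 277.0, -0.1], 0.52)]
flux_jar [([554.7, -80.1, 63.3], 0.64)]
meter [([585.8, 278.5, -1.2], 0.77)]
circuit_board [([464.7, -192.8, 2.4], 0.65)]
```

View pics/side0.png

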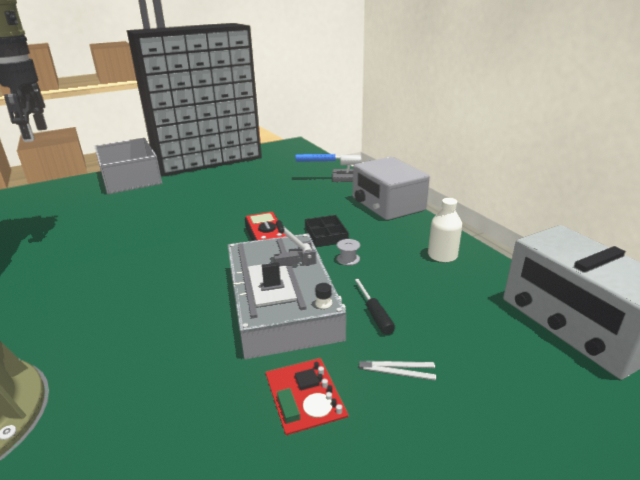

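View pics/top0.png

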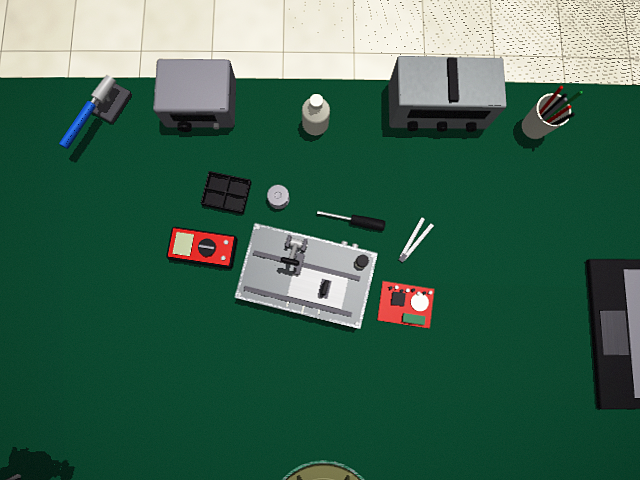

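```bash
cat > h.py <<'E'
import cv2,numpy as np
from rig import ctrl
from scipy.spatial.transform import Rotation as R
def cloud(c,mask,T=None):
    K=np.array([[c["fx"],0,c["cx"]],[0,c["fy"],c["cy"]],[0,0,1.]])
    v,u=np.nonzero(mask&(c["z_map"]>0)); z=c["z_map"][v,u]
    p=cv2.undistortPoints(np.stack([u,v],1).astype(float)[:,None],K,np.array(c["dist"]))[:,0]
    P=np.c_[p*z[:,None],z]; T=c["world_from_camera"] if T is None else T
    return P@T[:3,:3].T+T[:3,3]
def tool_T(s):
    q=s["tcp_rot"]; T=np.eye(4); T[:3,:3]=R.from_quat([q[1],q[2],q[3],q[0]]).as_matrix(); T[:3,3]=s["position"]; return T
E
python3 - <<'E'
from h import *
for n in("top","side"):
    c=ctrl.camera(n)
    m=np.zeros((480,640),bool); 
    o=ctrl.outline_of(c,"test_box")[0]["mask"]
    P=cloud(c,o)
    r=P[(P[:,2]>48)&(P[:,2]<70)]
    print(n,len(P),len(r),cv2.minAreaRect(r[:,:2].astype(np.float32)), np.percentile(r[:,2],[5,50,95]))
    for t in("tab","lever_bar"):
        o=ctrl.outline_of(c,t)
        if o:
            P=cloud(c,o[0]["mask"]); h=P[P[:,2]>(100 if t=="tab" else 120)]
            print(t,o[0]["p"],len(h),np.round(P.max(0)),np.round(h.mean(0),1),cv2.minAreaRect(h[:,:2].astype(np.float32)) if len(h)>3 else 0)
E
```

```text
top 9833 8572 ((526.3924560546875, 37.95069122314453), (280.1139221191406, 170.8169708251953), 76.21908569335938) [57.71898629 61.52641175 68.84633831]
tab 0.63 75 [574.  78. 145.] [498.3   1.8 113.9] ((519.2381591796875, 19.1301326751709), (84.4792709350586, 27.540830612182617), 42.13007736206055)
lever_bar 0.65 128 [606.  88. 148.] [549.1  70.2 140. ] ((547.8704223632812, 71.95866394042969), (31.70394515991211, 29.245878219604492), 29.579471588134766)Traceback (most recent call last):
  File "<stdin>", line 8, in <module>
    return _quantile_unchecked(
        a, q, axis, out, overwrite_input, method, keepdims, weights)
    return _ureduce(a,
                    func=_quantile_ureduce_func,
    ...<5 lines>...
                    overwrite_input=overwrite_input,
                    method=method)
    r = func(a, **kwargs)
    result = _quantile(arr,
                       quantiles=q,
    ...<2 lines>...
                       out=out,
                       weights=wgt)
    slices_having_nans = np.isnan(arr[-1, ...])
                                  ~~~^^^^^^^^^
IndexError: index -1 is out of bounds for axis 0 with size 0
```

```bash
cat >> h.py <<'E'
BOX=[526.5,38.3,-0.241]
def b2w(p,B=None):
    x,y,a=B or BOX; c,s=np.cos(a),np.sin(a)
    return np.array([x+c*p[0]-s*p[1],y+s*p[0]+c*p[1],p[2]])
def w2b(P,B=None):
    x,y,a=B or BOX; c,s=np.cos(a),np.sin(a); P=np.asarray(P,float); d=P-[x,y,0]
    return np.stack([c*d[...,0]+s*d[...,1],-s*d[...,0]+c*d[...,1],d[...,2]],-1)
def go(p):  # box-frame TCP targets -> tool offsets; + turn
    s=ctrl.get_state(); T=tool_T(s)
    ang=np.arctan2(T[1,1],T[0,1])  # tool y heading
    want=BOX[2]+np.pi/2; d=(ang-want+np.pi/2)%np.pi-np.pi/2
    print("t",s["time_s"],"now box",np.round(w2b(s["position"]),1),"F",np.round(s["contact_force"],1),"gap",round(s["finger_gap"],1),"turn",round(d,3),"zaxis",np.round(T[:3,2],3))
    for q in p: print(q,np.round(T[:3,:3].T@(b2w(q)-s["position"]),1))
E
python3 -c "
from h import *
go([(-35,38,240),(-35,38,136)])"
```

```text
t 1.0 now box [-479.5  436.7  242.3] F [-0.5 -1.   0.1] gap 85.3 turn -0.038 zaxis [ 0.  0. -1.]
(-35, 38, 240) [-459.2 -381.7    2.3]
(-35, 38, 136) [-459.2 -381.7  106.3]
```

apply_moves(
  moves=[
    {"offset":[-46,-38,0],"turn":-0.038,"grip":85},
    {"offset":[-92,-76,0],"turn":-0.038,"grip":85},
    {"offset":[-138,-115,0],"turn":-0.038,"grip":85},
    {"offset":[-184,-153,0],"turn":-0.038,"grip":85},
    {"offset":[-230,-191,0],"turn":-0.038,"grip":85},
    {"offset":[-276,-229,0],"turn":-0.038,"grip":85},
    {"offset":[-322,-267,0],"turn":-0.038,"grip":85},
    {"offset":[-368,-305,0],"turn":-0.038,"grip":85},
    {"offset":[-414,-344,0],"turn":-0.038,"grip":85},
    {"offset":[-459,-382,2],"turn":-0.038,"grip":85},
    {"offset":[-459,-382,2],"turn":-0.038,"grip":85},
    {"offset":[-459,-382,2],"turn":-0.038,"grip":85},
    {"offset":[-459,-382,2],"turn":-0.038,"grip":85},
  ],
)

```text
time_s: 2.62
position: [500.6, 84.4, 240.4]
tcp_rot: [-0.0, 0.119, 0.993, 0.0]
contact_force: [-0.4, 0.3, -0.3]
finger_gap: 85.1
```

```bash
python3 - <<'E'
from h import *
go([(-35,38,136)])
s=ctrl.get_state(); c=ctrl.camera("wrist"); T=tool_T(s)@c["T_tool_cam"]
cv2.imwrite("pics/w1.png",c["frame"][:,:,::-1])
for t in("test_box","tab","lever_bar","flux_jar"):
    print(t,[(np.round(d["point"],1).tolist(),np.round(w2b(d["point"]),1).tolist(),round(d["p"],2)) for d in ctrl.spot_point(c,t)[:2]])
P=cloud(c,np.ones((480,640),bool),T)
np.save("P.npy",P)
b=w2b(P)
m=(b[:,2]>105)&(b[:,2]<125)&(abs(b[:,0]+20)<35)&(abs(b[:,1]+45)<30)
print("tab",m.sum(), b[m].min(0),b[m].max(0)) if m.any() else 0
m=(b[:,2]>125)&(b[:,2]<150)&(abs(b[:,0]-7)<25)&(abs(b[:,1]-38)<35)
print("bar",m.sum(), np.percentile(b[m],[2,98],axis=0)) if m.any() else 0
E
```

```text
t 2.625 now box [-36.1  38.6 240.4] F [-0.4  0.3 -0.3] gap 85.1 turn 0.002 zaxis [-0.  0. -1.]
(-35, 38, 136) [ -1.2  -0.6 104.4]
test_box [([529.6, 35.2, 0.4], [3.8, -2.3, 0.4], 0.96)]
tab [([492.9, -5.6, 92.3], [-22.2, -50.7, 92.3], 0.85)]
lever_bar [([546.3, 70.0, 136.6], [11.7, 35.5, 136.6], 0.58)]
flux_jar [([553.7, -76.8, 60.2], [53.9, -105.3, 60.2], 0.77)]
tab 557 [-36.18322029 -49.62117408 105.00617097] [ -7.00820377 -39.25161438 113.49339572]
bar 995 [[  4.04356645  20.16362311 132.26370866]
 [ 20.25656436  56.28499705 143.87031532]]
```

View pics/w1.png

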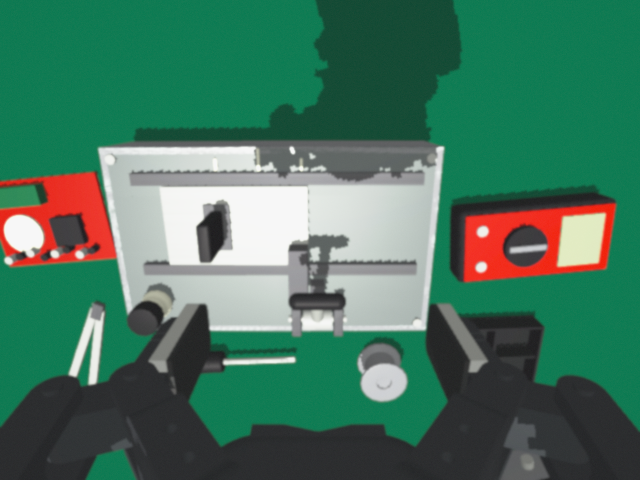

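apply_moves(
  moves=[
    {"offset":[-1,-1,20],"turn":0,"grip":0},
    {"offset":[-1,-1,45],"turn":0,"grip":0},
    {"offset":[-1,-1,70],"turn":0,"grip":0},
    {"offset":[-1,-1,90],"turn":0,"grip":0},
    {"offset":[-1,-1,104],"turn":0,"grip":0},
    {"offset":[-1,-1,104],"turn":0,"grip":0},
    {"offset":[-1,-1,104],"turn":0,"grip":0},
    {"offset":[-1,-1,104],"turn":0,"grip":0},
  ],
  newtons=40,
)

```text
time_s: 3.88
position: [502.4, 83.0, 137.3]
tcp_rot: [0.001, 0.119, 0.993, 0.0]
contact_force: [0.2, -0.2, 0.8]
finger_gap: 0.1
```

```bash
python3 - <<'E'
from h import *
go([(-10,38,136),(97.6,38,142)])
E
```

```text
t 3.875 now box [-34.1  37.7 137.3] F [ 0.2 -0.2  0.8] gap 0.1 turn 0.002 zaxis [ 0.002  0.    -1.   ]
(-10, 38, 136) [-24.1   0.3   1.4]
(97.6, 38, 142) [-1.317e+02  1.000e-01 -4.500e+00]
```

apply_moves(
  moves=[
    {"offset":[-12,0,1],"turn":0,"grip":0},
    {"offset":[-24,0,1],"turn":0,"grip":0},
    {"offset":[-32,0,-5],"turn":0,"grip":0},
    {"offset":[-40,0,-11],"turn":0,"grip":0},
    {"offset":[-49,0,-15],"turn":0,"grip":0},
    {"offset":[-58,0,-18],"turn":0,"grip":0},
    {"offset":[-67,0,-20],"turn":0,"grip":0},
    {"offset":[-77,0,-21],"turn":0,"grip":0},
    {"offset":[-87,0,-21],"turn":0,"grip":0},
    {"offset":[-97,0,-20],"turn":0,"grip":0},
    {"offset":[-106,0,-18],"turn":0,"grip":0},
    {"offset":[-115,0,-15],"turn":0,"grip":0},
    {"offset":[-123,0,-10],"turn":0,"grip":0},
    {"offset":[-131,0,-4],"turn":0,"grip":0},
    {"offset":[-131,0,-4],"turn":0,"grip":0},
    {"offset":[-131,0,-4],"turn":0,"grip":0},
  ],
)

```text
time_s: 5.88
position: [629.8, 51.7, 141.3]
tcp_rot: [0.001, 0.119, 0.993, 0.0]
contact_force: [-2.4, 1.1, -0.6]
finger_gap: -0.3
```

```bash
python3 - <<'E'
from h import *
go([(102,38,141)])
s=ctrl.get_state()
c=ctrl.camera("side");cv2.imwrite("pics/s2.png",cv2.resize(c["frame"][200:350,180:380,::-1],(800,600)))
print(c["shot"]); print([(w2b(d["point"]).round(1),d["p"]) for d in ctrl.spot_point(c,"lever_bar")])
c=ctrl.camera("wrist");cv2.imwrite("pics/w2.png",c["frame"][:,:,::-1])
print([(w2b(d["point"]).round(1),d["p"]) for d in ctrl.spot_point(c,"lever_bar")])
E
```

```text
t 5.875 now box [ 97.1  37.7 141.3] F [-2.4  1.1 -0.6] gap -0.3 turn 0.002 zaxis [ 0.002 -0.    -1.   ]
(102, 38, 141) [-4.9  0.3  0.3]
6
[(array([116.1,  37.1, 128.7]), 0.59), (array([  -1.8, -236.6,   -2.2]), 0.39), (array([166.6, 116.2,   0. ]), 0.24)]
[(array([  4.6, 246.5,  -1.2]), 0.21)]
```

View pics/s2.png

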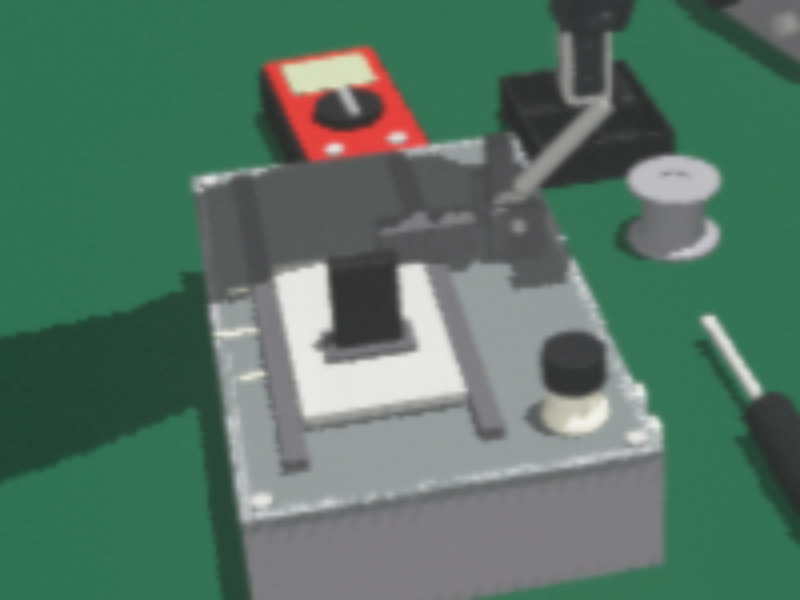

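View pics/w2.png

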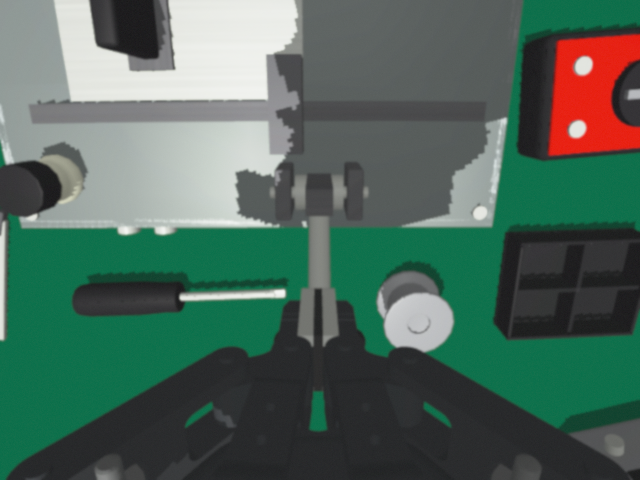

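The lever leans to +x, with its bar at about (605,105) in the side crop, so it is nearly at the stop. I'll push a little farther to reach it.

apply_moves(
  moves=[
    {"offset":[-3,0,1],"turn":0,"grip":0},
    {"offset":[-6,0,3],"turn":0,"grip":0},
    {"offset":[-6,0,3],"turn":0,"grip":0},
  ],
)

```text
time_s: 6.45
position: [631.6, 51.5, 140.3]
tcp_rot: [-0.002, 0.119, 0.993, 0.001]
contact_force: [-21.0, 3.8, 20.1]
finger_gap: 0.1
```

```bash
python3 - <<'E'
from h import *
go([(70,38,150),(-20,-45,230)])
E
```

```text
t 6.45 now box [ 99.   37.9 140.3] F [-21.    3.8  20.1] gap 0.1 turn 0.002 zaxis [-0.004  0.002 -1.   ]
(70, 38, 150) [29.   0.2 -9.6]
(-20, -45, 230) [119.6 -82.5 -89.3]
```

apply_moves(
  moves=[
    {"offset":[8,0,0],"turn":0,"grip":0},
    {"offset":[20,0,-20],"turn":0,"grip":0},
    {"offset":[30,-10,-50],"turn":0,"grip":40},
    {"offset":[60,-35,-75],"turn":0,"grip":40},
    {"offset":[90,-60,-89],"turn":0,"grip":40},
    {"offset":[120,-82,-89],"turn":0,"grip":40},
    {"offset":[120,-82,-89],"turn":0,"grip":40},
    {"offset":[120,-82,-89],"turn":0,"grip":40},
  ],
)

```text
time_s: 7.45
position: [497.2, -0.1, 231.0]
tcp_rot: [-0.001, 0.119, 0.993, 0.001]
contact_force: [-0.1, -1.0, -0.4]
finger_gap: 39.6
```

```bash
python3 - <<'E'
from h import *
s=ctrl.get_state(); c=ctrl.camera("wrist"); T=tool_T(s)@c["T_tool_cam"]
cv2.imwrite("pics/w3.png",c["frame"][:,:,::-1])
for t in("tab","lever_bar"):
    print(t,[(np.round(w2b(d["point"]),1).tolist(),round(d["p"],2)) for d in ctrl.spot_point(c,t)[:2]])
b=w2b(cloud(c,np.ones((480,640),bool),T))
m=(b[:,2]>90)&(b[:,2]<125)&(abs(b[:,0]+20)<30)&(abs(b[:,1]+45)<20)
print("tab",m.sum(), np.percentile(b[m],[1,99],axis=0))
print("mid",np.median(b[m],axis=0))
c=ctrl.camera("side");cv2.imwrite("pics/s3.png",cv2.resize(c["frame"][200:350,180:380,::-1],(800,600)))
for t in("tab","lever_bar"):
    print(t,[(np.round(w2b(d["point"]),1).tolist(),round(d["p"],2)) for d in ctrl.spot_point(c,t)[:2]])
go([(-21,-45,100)])
E
```

```text
tab [([-19.6, -48.6, 94.5], 0.55)]
lever_bar []
tab 690 [[-36.11382142 -49.710405    92.73054683]
 [ -7.24832025 -39.91423999 112.99772823]]
mid [-23.97370922 -44.83040467 111.20456474]
tab [([-23.2, -43.8, 93.4], 0.56)]
lever_bar [([113.5, 40.8, 128.3], 0.67)]
t 7.75 now box [-20.  -44.2 229.5] F [ 0.1 -0.4  0.6] gap 40.2 turn 0.003 zaxis [-0.005  0.002 -1.   ]
(-21, -45, 100) [  0.3  -1.  129.5]
```

View pics/w3.png

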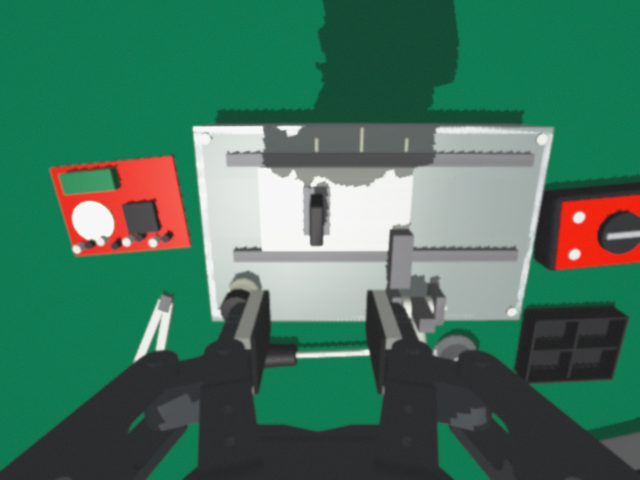

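View pics/s3.png

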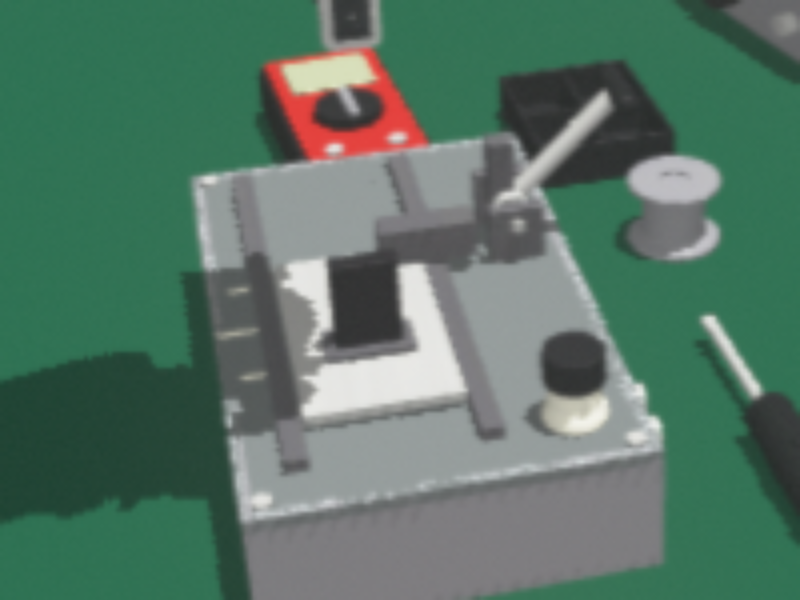

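apply_moves(
  moves=[
    {"offset":[1,-1,40],"turn":0,"grip":40},
    {"offset":[1,-1,80],"turn":0,"grip":40},
    {"offset":[1,-1,110],"turn":0,"grip":40},
    {"offset":[1,-1,128],"turn":0,"grip":40},
    {"offset":[1,-1,136],"turn":0,"grip":40},
    {"offset":[1,-1,136],"turn":0,"grip":40},
  ],
  newtons=50,
)

```text
time_s: 8.5
position: [494.6, -0.1, 93.2]
tcp_rot: [-0.003, 0.119, 0.993, 0.001]
contact_force: [0.4, -0.4, 0.8]
finger_gap: 39.9
```

apply_moves(
  moves=[
    {"offset":[0,0,0],"turn":0,"grip":25},
    {"offset":[0,0,0],"turn":0,"grip":15},
    {"offset":[0,0,0],"turn":0,"grip":5},
    {"offset":[0,0,0],"turn":0,"grip":0},
    {"offset":[0,0,0],"turn":0,"grip":0},
    {"offset":[0,0,0],"turn":0,"grip":0},
  ],
  newtons=60,
)

```text
time_s: 9.25
position: [495.2, -0.4, 94.1]
tcp_rot: [-0.002, 0.119, 0.993, 0.001]
contact_force: [-1.3, -1.1, 5.9]
finger_gap: 9.2
```

```bash
python3 - <<'E'
from h import *
c=ctrl.camera("side");cv2.imwrite("pics/s4.png",cv2.resize(c["frame"][200:350,180:380,::-1],(800,600)))
go([(-21,-10,93)])
E
```

```text
t 9.3 now box [-21.2 -45.   94.1] F [-1.  -0.8  5.4] gap 9.2 turn 0.003 zaxis [-0.004  0.002 -1.   ]
(-21, -10, 93) [-0.3 35.   1.1]
```

View pics/s4.png

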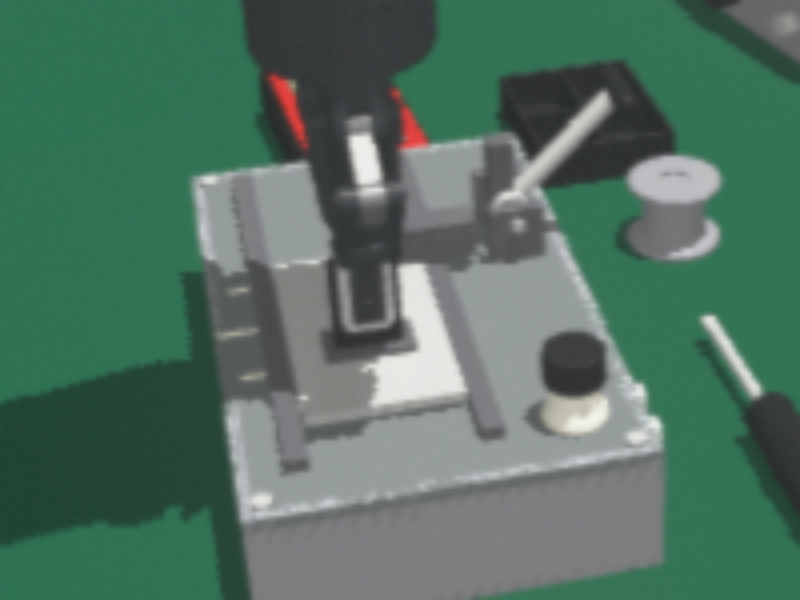

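apply_moves(
  moves=[
    {"offset":[0,3,0],"turn":0,"grip":0},
    {"offset":[0,6,0],"turn":0,"grip":0},
    {"offset":[0,10,0],"turn":0,"grip":0},
    {"offset":[0,14,0],"turn":0,"grip":0},
    {"offset":[0,18,0],"turn":0,"grip":0},
    {"offset":[0,22,0],"turn":0,"grip":0},
    {"offset":[0,26,0],"turn":0,"grip":0},
    {"offset":[0,30,0],"turn":0,"grip":0},
    {"offset":[0,33,0],"turn":0,"grip":0},
    {"offset":[0,35,0],"turn":0,"grip":0},
    {"offset":[0,35,0],"turn":0,"grip":0},
    {"offset":[0,35,0],"turn":0,"grip":0},
    {"offset":[0,35,0],"turn":0,"grip":0},
  ],
)

```text
time_s: 10.92
position: [503.3, 33.2, 94.1]
tcp_rot: [-0.002, 0.119, 0.993, -0.0]
contact_force: [0.0, -6.0, 2.7]
finger_gap: 8.8
```

```bash
python3 - <<'E'
from h import *
go([(-21,-10,93)])
for n in("side","top","wrist"):
    s=ctrl.get_state();c=ctrl.camera(n)
    im=c["frame"][:,:,::-1]
    if n=="side": im=cv2.resize(im[200:350,180:380],(800,600))
    if n=="top": im=cv2.resize(im[200:350,210:410],(800,600))
    cv2.imwrite(f"pics/{n}5.png",im)
    for t in("tab","lever_bar"):
        print(n,t,[(np.round(w2b(d["point"]),1).tolist(),round(d["p"],2)) for d in ctrl.spot_point(c,t)[:2]])
E
```

```text
t 10.925 now box [-21.3 -10.5  94.1] F [ 0.  -6.   2.7] gap 8.8 turn 0.003 zaxis [-0.004  0.    -1.   ]
(-21, -10, 93) [-0.3  0.5  1.1]
side tab [([-21.1, -7.7, 90.3], 0.67)]
side lever_bar [([114.5, 37.2, 130.9], 0.61)]
top tab [([-6.5, -241.3, 1.2], 0.71)]
top lever_bar [([109.5, 38.8, 131.3], 0.57)]
wrist tab [([-19.4, -13.7, 93.3], 0.57), ([0.2, 0.4, 1.1], 0.28)]
wrist lever_bar []
```

View pics/side5.png

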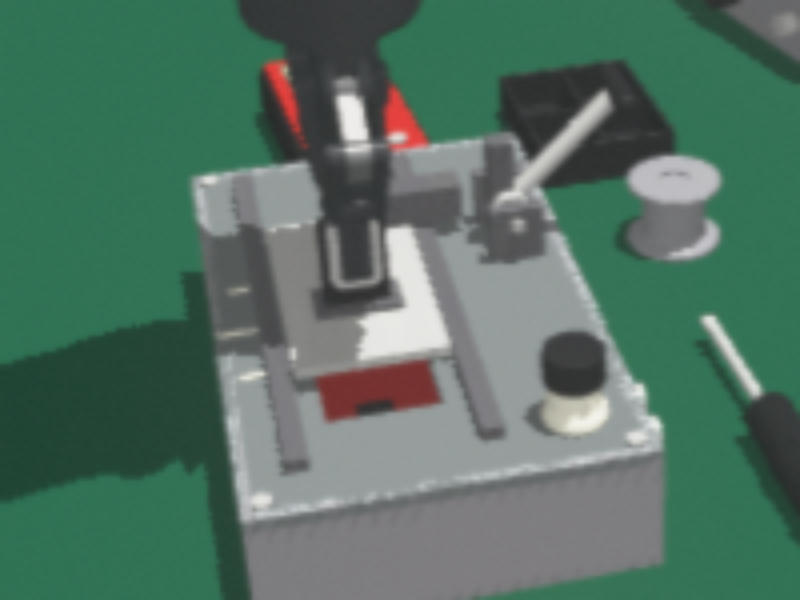

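View pics/wrist5.png

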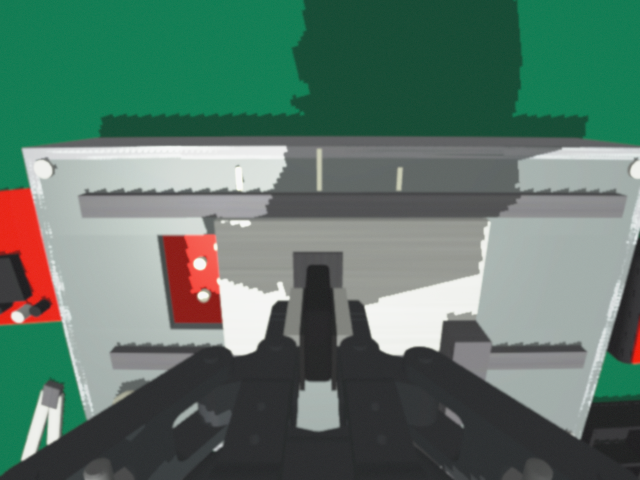

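apply_moves(
  moves=[
    {"offset":[0,1,0],"turn":0,"grip":0},
    {"offset":[0,1,0],"turn":0,"grip":0},
    {"offset":[0,1,0],"turn":0,"grip":0},
    {"offset":[0,1,0],"turn":0,"grip":0},
    {"offset":[0,1,0],"turn":0,"grip":0},
    {"offset":[0,1,0],"turn":0,"grip":0},
    {"offset":[0,1,0],"turn":0,"grip":0},
    {"offset":[0,1,0],"turn":0,"grip":0},
  ],
)

```text
time_s: 12.38
position: [503.3, 33.4, 94.1]
tcp_rot: [-0.002, 0.119, 0.993, -0.001]
contact_force: [-1.2, -7.7, 2.9]
finger_gap: 8.8
```

```bash
python3 - <<'E'
from h import *
go([(-21,-10,93)])
c=ctrl.camera("wrist"); cv2.imwrite("pics/w6.png",cv2.resize(c["frame"][130:330,190:450,::-1],(780,600)))
print(c["cx"])
go([])
E
```

```text
t 12.375 now box [-21.3 -10.2  94.1] F [-1.2 -7.7  2.9] gap 8.8 turn 0.002 zaxis [-0.005 -0.002 -1.   ]
(-21, -10, 93) [-0.3  0.2  1.1]
317.7016149812305
t 12.425 now box [-21.3 -10.3  94.1] F [-1.6 -6.2  3.1] gap 8.9 turn 0.002 zaxis [-0.005 -0.002 -1.   ]
```

View pics/w6.png

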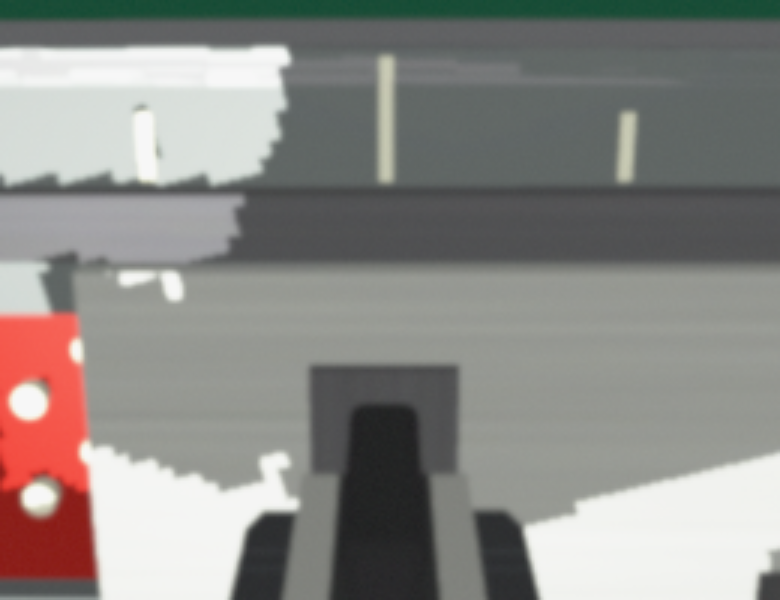

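apply_moves(
  moves=[
    {"offset":[0,0.7,0],"turn":0,"grip":0},
    {"offset":[0,0.7,0],"turn":0,"grip":0},
    {"offset":[0,0.7,0],"turn":0,"grip":0},
    {"offset":[0,0.7,0],"turn":0,"grip":0},
    {"offset":[0,0.7,0],"turn":0,"grip":0},
    {"offset":[0,0.7,0],"turn":0,"grip":0},
    {"offset":[0,0.7,0],"turn":0,"grip":0},
    {"offset":[0,0.7,0],"turn":0,"grip":0},
    {"offset":[0,0.7,0],"turn":0,"grip":0},
    {"offset":[0,0.7,0],"turn":0,"grip":0},
    {"offset":[0,0.7,0],"turn":0,"grip":0},
    {"offset":[0,0.7,0],"turn":0,"grip":0},
    {"offset":[0,0.7,0],"turn":0,"grip":0},
    {"offset":[0,0.7,0],"turn":0,"grip":0},
    {"offset":[0,0.7,0],"turn":0,"grip":0},
    {"offset":[0,0.7,0],"turn":0,"grip":0},
    {"offset":[0,0.7,0],"turn":0,"grip":0},
    {"offset":[0,0.7,0],"turn":0,"grip":0},
    {"offset":[0,0.7,0],"turn":0,"grip":0},
    {"offset":[0,0.7,0],"turn":0,"grip":0},
  ],
)

```text
time_s: 14.92
position: [503.3, 33.5, 94.1]
tcp_rot: [-0.002, 0.119, 0.993, -0.002]
contact_force: [-1.6, -8.0, 2.9]
finger_gap: 9.1
```

```bash
python3 - <<'E'
from h import *
go([])
c=ctrl.camera("wrist"); cv2.imwrite("pics/w7.png",cv2.resize(c["frame"][130:330,190:450,::-1],(780,600)))
E
```

```text
t 14.925 now box [-21.4 -10.2  94.1] F [-1.6 -8.   2.9] gap 9.1 turn 0.002 zaxis [-0.005 -0.004 -1.   ]
```

View pics/w7.png

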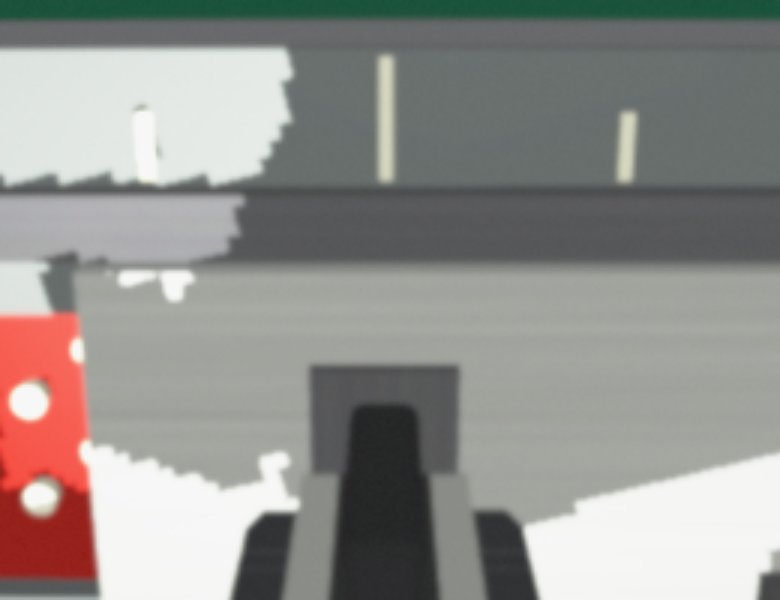

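The tab foot's centre, at about column 384, lines up with the long half-travel mark at column 386. Nothing has shifted during the hold.

```bash
python3 -c "
from rig import ctrl
print(ctrl.hand_in())"
```

```text
the job is handed in; nothing more can be done
None
```

I flipped the cam lever over to its +x stop, then gripped the shutter's tab and slid it to half travel. I held it there for about 4 s and handed the job in at about 15 s, still gripping with 60 N.

- **Shutter:** By the measured arm position it had travelled about 34.8 mm of the 35 mm wanted. The wrist view puts the tab's foot within about 0.3 mm of the half-travel line. It never went near three quarters open.
- **Force:** The final reading along the travel was about 8 N, in line with the 7.2 N spring at half travel. The highest reading I saw was about 29 N, when the lever met its stop. Readings come only at the end of each move, so a brief higher value between them would not show.
- **Lever:** After I let go of it, the side camera put the bar at about x 114, height 130 mm, which matches the freed position. The last side view still showed it there.
- **Bystanders:** The arm touched only the lever bar and the tab. The pictures show the other things where they were, but I did not measure their positions again.
- **Checks that disagreed:** In the last round the top camera's network placed the tab far off at p 0.71, on the circuit board outside the box, so I ignored it. The side and wrist networks were 2–4 mm either side of the measured position, within their stated accuracy.

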